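# Latch the sterilising container

## Robot

A 6-joint arm with a two-finger parallel gripper is mounted at the origin on the work surface. World frame = base frame: x ahead of the robot, y to its left, z up, the work surface at z = 0. Lengths are in m, angles in rad, forces in N, time in s.
With the tool pointing down it reaches from about 0.325 to 1 m from the base axis. Payload 5.1 kg.
Tool frame: the origin (TCP) lies midway between the tips of the shut fingers; the grasp point (between the pads) lies 19 mm behind it (robot.tcp_to_grasp is the distance from the TCP to the grasp point, in m); y points along the fingers, z is the direction in which the jaws open and shut, and the axes are right-handed (so a half turn about y gives the same grasp; the last joint's range is limited). The gripper opens to 85 mm and grips with 20 to 120 N. Pads are 22 mm wide; open, the fingers measure 114 mm over their backs; the gripper's body (76 mm by 85 mm) begins 54 mm behind the grasp point. The pads swing forward as they close: fully open they stand 13 mm farther back than shut.
Start: joints at [-1.318, 0.124, 1.65, -0, 1.367, -0.083], TCP at [0.214, -0.614, 0.231] pointing down, gripper open.
Joint ranges: [-2.61, 2.61], [-1.02, 2.33], [0.03, 2.71], [-1.35, 4.49], [0.32, 2.68], [-2.91, 2.91]. Speed limits (rad/s): [2.57, 2.57, 3.14, 3.14, 3.14, 3.14].

## Interface

Orientations are given as a unit quaternion [x, y, z, w].
In Python, from workcell import robot, fingers, camera, get_calibration, order gives the robot as it stands. Calls block until the motion is done:
- robot.reach(position, orientation): joint-space move of the TCP to a pose.
- robot.line_to(position, v=0.15, attitude=None, force_limit=None): straight line of the TCP; attitude=None keeps the orientation; v is the mean speed in m/s. With force_limit (N) it stops when the force on the tool has changed by that much, and returns True; else False.
- robot.set_joints(angles): joint-space move.
- fingers.move_gripper(opening, grip_force=None): finger opening in m; grip_force is the grip in N (None keeps the last); returns when the fingers have stopped.
- robot.wait(seconds).
- robot.solve_ik(position, orientation): joint angles nearest the present ones, or None.
- robot.sense(): the state.
- camera(name): name is "side" or "top" or "wrist"; returns (picture, depth): 480x640x3 uint8, blue, green, red; 480x640 float32, m along the optical axis (not along the pixel's ray), 0 where there is no reading.
- get_calibration(name): a dict with "vfov" (degrees; the focal length in pixels is half the picture's height over the tangent of half this angle, whatever the lens; pixels are square), "cx", "cy" (the principal point, pixels), "world_from_camera" (4x4, takes a point from camera to world coordinates). Camera axes: x right, y down, z forward; pixel columns grow to the right and rows downward; lengths in m; the calibration is good to about 2 mm. A picture is of the moment at which its call begins: read the wrist's pose just before it. get_calibration takes no time and is no camera call; for the wrist camera it gives the pose at the moment of the call.
A pose or a line that the arm cannot do raises robot.IKError and nothing moves.
- order.close_job(): hands the job in, once; it reports no verdict.
The state is a dict: "clock": time; "qpos": joint angles; "joint_vel": joint speeds; "joint_efforts": joint torques, N m; "eef_pos": TCP position; "ee_rot": TCP orientation; "contact_force": force on the tool from outside, world axes, zero at the start; "ft_torque": the same for the moment, N m; "grip_width": finger opening in m.
Only numpy, scipy, OpenCV 4.12 (cv2) and the standard library are available. Lean on these libraries where they do the work, as an engineer would, in place of code of your own. Each camera call takes 0.05 s, during which the arm holds its last target. There are 200 camera calls.

## Task

The dental instrument container on the blue mat is packed and its lid is on, but the latch at each end is still standing open. With the fingertips, fold each latch over and press it in until its edge snaps under the lip on the container's base and it lies fully home, so that both ends are latched. Just push and press: do not pick anything up, do not shove the container out of its place, and leave the bottle, the tape roll and the dental mirror where they are.

Things in the scene. Friction and masses are not known exactly. Their poses are not given: they have to be found in the camera images.
- container: Closed aluminium instrument container, teal lid: 130 wide (its x), 300 long (its y), 84 mm high, about 3 kg, standing loose on the grippy 4 mm mat. Origin at the centre of its underside, z up; the left latch is on its +y end, the right latch on its -y end. End walls at y = +-150 mm. The lid is flat but for a round filter cover that rises 8 mm in the middle.
- latch_left (a joint): Angle of the left latch (rad): 0 hangs straight down, home under the lip; pi/2 sticks out level; more leans upward; at most 2.6. Its hinge is stiff (0.03 N m): it stays where left. From 0.23 rad down it meets the sprung lip and must be pushed past it, with about 6 N at its free edge or 10 N at the pad; below 0.12 rad it snaps home and stays. The same at the other end.
- latch_right (a joint): Angle of the right latch (rad), on the container's -y end; as the left one. It stands open at an angle of its own.
- latch_left_hinge (a point): Middle of the left latch's hinge line, which runs along the container's x: at y = +164 mm, 74 mm above the container's underside; axes as the container's. Below it a steel lip, 46 mm wide, stands out 12 mm from the end wall, its underside 32 mm above the container's underside: the tongue of the shut latch lies beneath it.
- latch_right_hinge (a point): Middle of the right latch's hinge line: at y = -164 mm, 74 mm above the container's underside. Axes as the container's.
- latch_left_pad (a point): Centre of the red thumb pad (50 x 26 mm) on the outer face of the left latch, 26 mm from the hinge line; its z axis points to the hinge, its x axis out of the pad. The latch is a flat steel plate 66 mm wide and 3 mm thick that reaches 53 mm from the hinge to its free edge; a rounded tongue points inward 42 mm from the hinge.
- latch_right_pad (a point): The same for the right latch.
- mat: Blue silicone mat, 440 x 600 x 4 mm, fixed on the counter under the container and the bystanders. Origin at the centre of its underside, x along its 440 mm side.
- bottle_mid (a point): White round bottle with a blue cap, 62 mm across and 165 mm high, standing upright; point 80 mm up its axis. To be left alone.
- tape_roll: Roll of beige indicator tape lying flat, 86 mm across, 24 mm high. Origin at the centre of its underside. To be left alone.
- mirror: Steel dental mouth mirror lying on the mat, 170 mm long and 8 mm thick, along its own x. Origin near its middle. To be left alone.

How it is judged:
At the end, for the whole second after the job is handed in: Both latches are home under their lips (each joint below 0.06 rad), the container stands at rest on the mat within 30 mm of where it was, and the bottle, the tape roll and the mirror are within 20 mm of where they were (value of joint each of latch_left, latch_right below 0.06 rad and distance of container from where it was at the start of the episode below 0.03 m and height (world z) of container below 0.012 m and linear speed of container below 0.01 m/s and distance of each of bottle_mid, tape_roll, mirror from where it was at the start of the episode below 0.02 m); the robot touches nothing.
It fails at once if the container was shoved more than 30 mm (distance of container from where it was at the start of the episode above 0.03 m).
It fails at once if the container was lifted or tipped (height (world z) of container above 0.012 m or angle between container's own z axis and vertical above 0.1 rad).
It fails at once if the bottle was moved, lifted or knocked over (distance of bottle_mid from where it was at the start of the episode above 0.02 m).
It fails at once if the tape roll or the mirror was moved or lifted (distance of any of tape_roll, mirror from where it was at the start of the episode above 0.02 m).
It fails at once if the arm or the gripper's body, not the fingers, pressed on the container or its latches (contact force between the arm and container above 8 N).
It also fails if it takes over 48 s, if anything falls off the work surface, if the arm or the gripper's body presses on something with over 40 N, if the wrist force passes 120 N, or if a joint passes its speed limit or range.

## Working session

There is one attempt and no reset: what is moved stays moved. The work goes in short steps, each a Python script; the robot and the scene stay as the last script left them, time stands still between calls to the robot, and variables do not carry over. Pictures are saved under pics/ and viewed, about 8 in all and at most 12, crops included, and the job is handed in when it is done.

```bash
mkdir -p pics; ls; python3 - <<'E'
from workcell import robot,camera,get_calibration
import cv2,numpy as np
for n in("top","side"):
    p,d=camera(n);cv2.imwrite(f"pics/{n}0.png",p);np.savez(f"{n}0.npz",p=p,d=d)
    print(n,get_calibration(n))
s=robot.sense();print(s["clock"],s["eef_pos"],s["ee_rot"],s["grip_width"])
E
```

```text
pics
top {'vfov': 46.99468559440552, 'cx': 308.23028795461124, 'cy': 230.60111534985631, 'world_from_camera': array([[-0.00380863, -0.99863063,  0.05217616,  0.49678679],
       [-0.99983226,  0.00473756,  0.01769175, -0.00107324],
       [-0.01791471, -0.05210002, -0.99848117,  0.88126503],
       [ 0.        ,  0.        ,  0.        ,  1.        ]])}
side {'vfov': 54.32916291634604, 'cx': 327.54849830173714, 'cy': 235.5610061269055, 'world_from_camera': array([[ 0.96986189, -0.13027784,  0.20590192,  0.38801566],
       [-0.2430268 , -0.45657019,  0.85585141, -0.59249191],
       [-0.01748979, -0.88009735, -0.47447104,  0.42725787],
       [ 0.        ,  0.        ,  0.        ,  1.        ]])}
0.1 [ 0.21402719 -0.61317847  0.23020311] [-0.11823059  0.69780915 -0.69651477  0.11811471] 0.08557517017283411
```

View pics/top0.png

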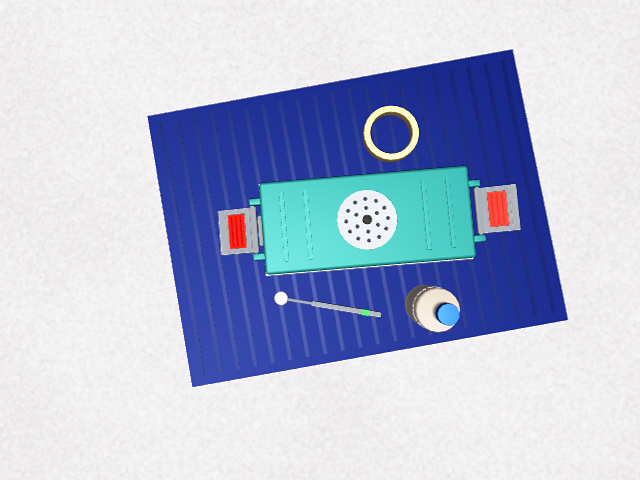

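View pics/side0.png

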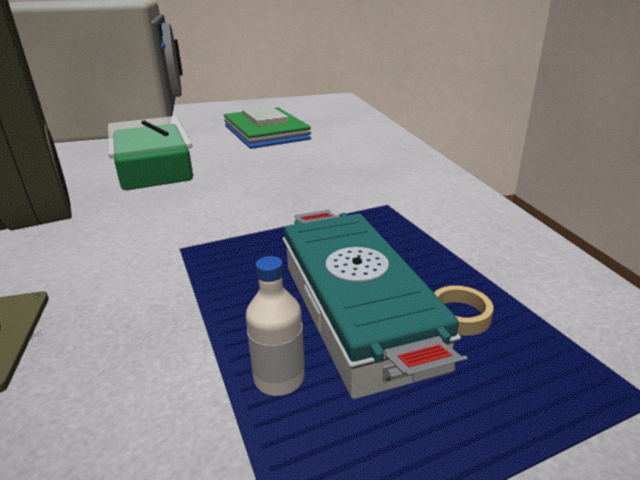

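The top view shows the lid spanning about (260–475, 167–274), with the +y latch pad at (237,231) and the -y pad at (498,209). The bottle is at (435,310), near the -y end on its robot side, the mirror at (330,308), and the tape at (391,133).

```bash
cat > h.py <<'E'
import numpy as np,cv2
from workcell import robot,fingers,camera,get_calibration
from scipy.spatial.transform import Rotation as R
def rays(uv,c):
    f=240/np.tan(np.radians(c["vfov"]/2)); uv=np.atleast_2d(uv).astype(float)
    return np.c_[(uv[:,0]-c["cx"])/f,(uv[:,1]-c["cy"])/f,np.ones(len(uv))]
def plane(uv,z,c):
    T=c["world_from_camera"]; d=rays(uv,c)@T[:3,:3].T
    return T[:3,3]+d*((z-T[2,3])/d[:,2])[:,None]
def deproj(uv,dep,c):
    T=c["world_from_camera"]; return (rays(uv,c)*np.asarray(dep)[:,None])@T[:3,:3].T+T[:3,3]
E
python3 - <<'E'
from h import *
c=get_calibration("top");z=np.load("top0.npz");p,d=z["p"],z["d"];h=cv2.cvtColor(p,cv2.COLOR_BGR2HSV)
m=cv2.inRange(h,(78,80,80),(95,255,255));m=cv2.morphologyEx(m,cv2.MORPH_OPEN,np.ones((15,15)))
q=max(cv2.findContours(m,0,2)[0],key=cv2.contourArea)
b=cv2.boxPoints(cv2.minAreaRect(q));B=plane(b,.088,c);print("lid",B.round(4).tolist(),np.linalg.norm(np.diff(B[:,:2],axis=0),axis=1))
ctr=B.mean(0)[:2]; e=[B[1]-B[0],B[2]-B[1]];e=max(e,key=np.linalg.norm)[:2];e/=np.linalg.norm(e);e*=np.sign(e[1]);x=np.array([e[1],-e[0]])
print("ctr",ctr,"yaxis",e,"yaw",np.degrees(np.arctan2(-e[0],e[1])))
v,u=np.nonzero(m);P=deproj(np.c_[u,v],d[v,u],c);print("lid z",np.median(P[:,2]))
w,uw=cv2.connectedComponents(cv2.inRange(h,(0,150,100),(8,255,255))|cv2.inRange(h,(172,150,100),(180,255,255)))
for k in range(1,w):
    v,u=np.nonzero(uw==k)
    if len(v)<100: continue
    P=deproj(np.c_[u,v],d[v,u],c);g=P[:,2]>0.02;P=P[g];L=np.c_[(P[:,:2]-ctr)@x,(P[:,:2]-ctr)@e,P[:,2]]
    md=L.mean(0);s=np.linalg.svd(L-md)[2]if len(L)<3000 else 0
    print(k,len(P),"pad mean world",P.mean(0),"local",md,"normal",s[2],"rng",np.ptp(L,0))
    print("angle",np.arctan2(abs(md[1])-.164,.078-md[2]),"r",np.hypot(abs(md[1])-.164,.078-md[2]))
# bystanders
for n,lo,hi,zz in(("cap",(100,120,150),(112,255,255),.169),("tape",(20,30,150),(35,255,255),.028)):
    m=cv2.inRange(h,lo,hi);
    q=max(cv2.findContours(m,0,2)[0],key=cv2.contourArea);(o,r)=cv2.minEnclosingCircle(q);print(n,o,r,plane(o,zz,c))
E
```

```text
lid [[0.6081, 0.086, 0.088], [0.6316, -0.2177, 0.088], [0.4996, -0.2261, 0.088], [0.4756, 0.0749, 0.088]] [0.30461046 0.13224937 0.30191232]
ctr [ 0.55369104 -0.07073624] yaxis [-0.07714355  0.99702   ] yaw 4.42439555781338
lid z 0.0879408015870381
1 649 pad mean world [ 0.56807139 -0.25578632  0.09541414] local [ 6.20788203e-05 -1.85607979e-01  9.54141403e-02] normal [ 4.66668067e-04  9.49463838e-01 -3.13876095e-01] rng [0.07691052 0.27516031 0.80061727]
angle 2.2491320598427373 r 0.027751703608686205
2 555 pad mean world [0.53881017 0.11762998 0.07938767] local [-0.00030528  0.18895285  0.07938767] normal [9.26006486e-04 9.89014041e-01 1.47818704e-01] rng [0.07608527 0.12867809 0.81389872]
angle 1.6263508296259144 r 0.02499140983004545
cap (448.11224365234375, 314.3826599121094) 11.198033332824707 [[ 0.42608335 -0.1666048   0.169     ]]
tape (390.7173767089844, 132.4130401611328) 27.517499923706055 [[ 0.69397978 -0.11509834  0.028     ]]
```

```bash
cat >> h.py <<'E'
CTR=np.array([.5537,-.0707]); Y=np.array([-.0771,.9970,0]); X=np.array([.9970,.0771,0]); Z=np.array([0,0,1.])
def pose(side,th,r=.044,t=.004,lift=0,sgn=1):
    """TCP pose with the shut fingertip on the outer face of the latch at angle th; side +1 left, -1 right"""
    o=side*Y; H=np.r_[CTR,.078]+.164*o
    p=np.sin(th)*o-np.cos(th)*Z; n=np.cos(th)*o+np.sin(th)*Z
    ph=np.clip(np.pi/2-th,0,np.radians(35))
    a=-np.sin(ph)*o-np.cos(ph)*Z; w=-np.cos(ph)*o+np.sin(ph)*Z
    q=H+r*p+n*(t+.011*abs(w@n))+lift*Z
    z=sgn*X; return q,R.from_matrix(np.c_[np.cross(a,z),a,z]).as_quat()
def arc(th0): return np.linspace(th0,.3,9)
E
python3 - <<'E'
from h import *
print(R.from_quat(robot.sense()["ee_rot"]).as_matrix().round(2))
for side,t0 in((-1,2.55),(1,2.0)):
  for s in(1,-1):
    print(side,s)
    for th,l in((t0,.15),(t0,0),(1.5,0),(.3,0),(0,0)):
        q,o=pose(side,th,lift=l,sgn=s);j=robot.solve_ik(q,o);print(th,q.round(3),None if j is None else np.round(j,2))
E
```

```text
[[-0.94 -0.    0.33]
 [-0.33  0.   -0.94]
 [-0.   -1.   -0.  ]]
-1 1
2.55 [ 0.567 -0.248  0.272] [-0.5   0.03  1.68 -0.    1.43 -0.58]
2.55 [ 0.567 -0.248  0.122] [-0.5   0.15  1.82 -0.    1.18 -0.58]
1.5 [ 0.57  -0.278  0.079] [-0.56  0.25  1.78  0.06  1.16 -0.67]
0.3 [ 0.568 -0.257  0.039] [-0.7   0.49  1.64  0.42  1.48 -0.91]
0 [ 0.567 -0.247  0.034] [-0.69  0.48  1.65  0.43  1.47 -0.91]
-1 -1
2.55 [ 0.567 -0.248  0.272] [-0.5   0.03  1.68 -0.    1.43  2.57]
2.55 [ 0.567 -0.248  0.122] [-0.5   0.15  1.82 -0.    1.18  2.57]
1.5 [ 0.57  -0.278  0.079] [-0.56  0.25  1.78  0.06  1.16  2.47]
0.3 [ 0.568 -0.257  0.039] [-0.7   0.49  1.64  0.42  1.48  2.23]
0 [ 0.567 -0.247  0.034] [-0.69  0.48  1.65  0.43  1.47  2.23]
1 1
2.0 [0.538 0.129 0.254] [ 0.14 -0.1   1.84 -0.    1.4   0.06]
2.0 [0.538 0.129 0.104] [ 0.14  0.03  1.98 -0.    1.14  0.06]
1.5 [0.538 0.137 0.079] [ 0.19  0.07  1.98 -0.08  1.1   0.15]
0.3 [0.539 0.116 0.039] [ 0.39  0.27  1.93 -0.62  1.22  0.61]
0 [0.54  0.106 0.034] [ 0.37  0.27  1.94 -0.63  1.21  0.61]
1 -1
2.0 [0.538 0.129 0.254] None
2.0 [0.538 0.129 0.104] None
1.5 [0.538 0.137 0.079] None
0.3 [0.539 0.116 0.039] [ 0.39  0.27  1.93 -0.62  1.22 -2.53]
0 [0.54  0.106 0.034] [ 0.37  0.27  1.94 -0.63  1.21 -2.54]
```

```bash
cat >> h.py <<'E'
def sweep(side,t0):
    q,o=pose(side,t0,lift=.12); robot.reach(q,o)
    q,o=pose(side,t0); print("down",robot.line_to(q,v=.1,force_limit=8))
    for th in arc(t0)[1:]:
        q,o=pose(side,th); s=robot.line_to(q,v=.07,attitude=o,force_limit=10)
        f=robot.sense(); print(round(th,2),s,np.round(f["contact_force"],1),round(f["clock"],1))
        if s: return False
    return True
E
python3 - <<'E'
from h import *
fingers.move_gripper(0,30)
print(sweep(-1,2.55)); print(robot.sense()["eef_pos"])
for n in("side","wrist"): p,d=camera(n);cv2.imwrite(f"pics/{n}1.png",p)
E
```

```text
down False
2.27 False [-0.2  0.3 -0.5] 4.4
1.99 False [-0.2 -0.3  0.6] 4.8
1.71 False [-0.8 -0.9 -0.1] 5.2
1.42 False [-1.4 -0.2  0.6] 5.5
1.14 False [-0.4  0.1 -0.3] 5.9
0.86 False [-1.2  0.2 -0.4] 6.3
0.58 False [0.2 0.3 0.4] 6.5
0.3 False [ 0.5  0.4 -0.2] 6.8
True
[ 0.567783   -0.25666689  0.0386892 ]
```

View pics/side1.png

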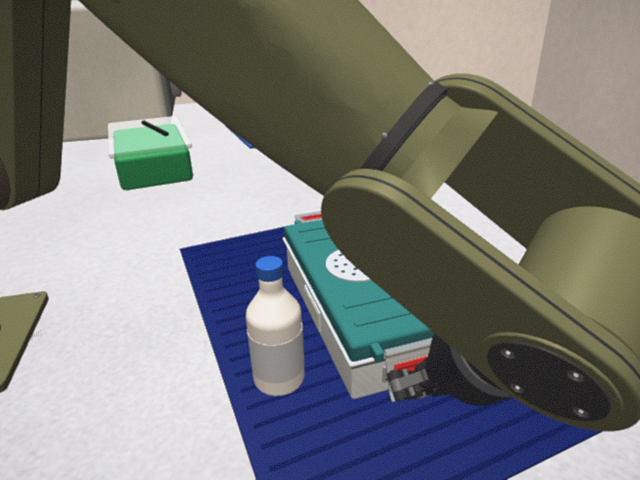

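The side view shows the right latch folded down, with the fingertip on its pad at about (410,375) and the bottle untouched. Next I press it in.

```bash
cat >> h.py <<'E'
def press(side,lim=14,deep=.006):
    q,o=pose(side,0); q=q-deep*side*Y
    s=robot.line_to(q,v=.02,force_limit=lim); f=robot.sense()
    loc=(f["eef_pos"][:2]-CTR)@Y[:2]*side
    print("press",s,np.round(f["contact_force"],1),"out",loc,"expected at home",(pose(side,0)[0][:2]-CTR)@Y[:2]*side,f["clock"])
E
python3 - <<'E'
from h import *
press(-1)
E
```

```text
press False [-2.2 -9.6  3.7] out 0.17347841308974374 expected at home 0.17700200577227537 7.9417
```

```bash
python3 - <<'E'
from h import *
p0=robot.sense()["eef_pos"].copy() if hasattr(robot.sense()["eef_pos"],"copy") else np.array(robot.sense()["eef_pos"])
for k in range(1,7):
    q,o=pose(-1,0); q=q+(.006+.0015*k)*Y
    robot.line_to(q,v=.02); f=robot.sense(); F=np.array(f["contact_force"])@Y
    print(k,round(F,1),(f["eef_pos"][:2]-CTR)@Y[:2]*-1)
    if F<-20: break
top,_=camera("top"); cv2.imwrite("pics/top2.png",top)
q,o=pose(-1,0);
robot.line_to(q-.05*Y,v=.1); p,d=camera("side");cv2.imwrite("pics/side2.png",cv2.resize(p[280:430,280:500],None,fx=3,fy=3))
print(robot.sense()["clock"])
E
```

```text
1 -13.0 0.17333843167755517
2 -15.9 0.17318286867977492
3 -17.7 0.17260209080001113
4 -18.4 0.17142144923428684
5 -18.0 0.17004745579552313
6 -18.7 0.16855113408802835
10.3417
```

View pics/side2.png

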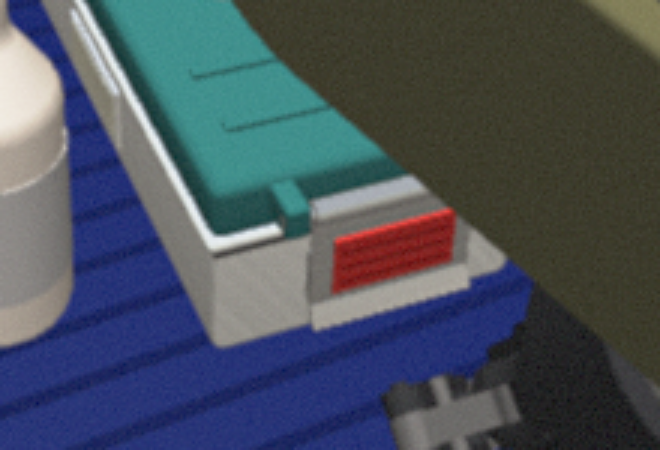

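The crop shows the right latch hanging flat on the end wall. It stopped hard at 10–16 N, and above about 18 N the container itself slid about 4.5 mm. I'll shift my centre by that amount and keep the left press below 16 N.

```bash
sed -i 's/^CTR=np.array(\[.5537,-.0707\])/CTR=np.array([.5534,-.0662])/' h.py; python3 - <<'E'
from h import *
q=np.array(robot.sense()["eef_pos"]); robot.line_to(q+[0,-.02,.25],v=.2)
p,d=camera("top");cv2.imwrite("pics/top3.png",p)
q,o=pose(1,2.1,lift=.2); robot.reach(q,o)
if sweep(1,2.1):
    press(1,14,.004)
    for k in range(1,5):
        q,o=pose(1,0); q=q-(.004+.001*k)*Y
        robot.line_to(q,v=.02); f=robot.sense(); F=np.array(f["contact_force"])@Y
        print(k,round(F,1),(f["eef_pos"][:2]-CTR)@Y[:2])
        if F>14: break
E
```

```text
down False
1.88 False [-0.   0.4  0.5] 15.6
1.65 False [-0.5  0.3 -0.2] 15.9
1.42 False [-0.  -0.8 -0.4] 16.2
1.2 False [ 0.7 -0.5  0.3] 16.6
0.98 False [ 0.   0.2 -0.4] 16.9
0.75 False [ 0.8 -0.4  0.5] 17.2
0.53 False [0.2 0.6 0.3] 17.5
0.3 False [-0.3  0.5 -0.3] 17.7
press False [ 1.  -0.3  0.5] out 0.1727645609494942 expected at home 0.17700200577227537 18.6333
1 -0.2 0.17195251874671288
2 2.5 0.17151190135458047
3 7.3 0.171303716921786
4 10.1 0.17113794507909094
```

```bash
python3 - <<'E'
from h import *
for k in range(1,4):
    q,o=pose(1,0); q=q-(.008+.001*k)*Y
    robot.line_to(q,v=.02); f=robot.sense(); F=np.array(f["contact_force"])@Y
    print(k,round(F,1),(f["eef_pos"][:2]-CTR)@Y[:2])
    if F>14: break
q,o=pose(1,0); robot.line_to(q+.06*Y,v=.1)
p,d=camera("wrist");cv2.imwrite("pics/wrist4.png",p)
q=np.array(robot.sense()["eef_pos"]); robot.line_to(q+[0,.02,.25],v=.2)
robot.set_joints([1.3]+list(robot.sense()["qpos"][1:]))
p,d=camera("top");cv2.imwrite("pics/top4.png",p);np.savez("top4.npz",p=p,d=d)
s,_=camera("side");
cv2.imwrite("pics/fin.png",np.vstack([np.hstack([cv2.resize(p[160:280,200:360],(400,300)),cv2.resize(p[140:260,400:560],(400,300))]),np.hstack([cv2.resize(s[290:410,320:480],(400,300)),cv2.resize(s[190:280,250:370],(400,300))])]))
c=get_calibration("top")
for f in("top0.npz","top4.npz"):
    p=np.load(f)["p"];h=cv2.cvtColor(p,cv2.COLOR_BGR2HSV)
    m=cv2.inRange(h,(78,80,80),(95,255,255));m=cv2.morphologyEx(m,cv2.MORPH_OPEN,np.ones((15,15)))
    q=max(cv2.findContours(m,0,2)[0],key=cv2.contourArea);b=cv2.minAreaRect(q);print(f,plane(b[0],.088,c),b[2])
    for n,lo,hi,zz in(("cap",(100,120,150),(112,255,255),.169),("tape",(20,30,150),(35,255,255),.028),("mirrorgreen",(50,120,100),(75,255,255),.01)):
        m=cv2.inRange(h,lo,hi);q=max(cv2.findContours(m,0,2)[0],key=cv2.contourArea);print(n,plane(cv2.minEnclosingCircle(q)[0],zz,c))
print(robot.sense()["clock"])
E
```

```text
1 14.4 0.17098394696858077
top0.npz [[ 0.55342731 -0.0711493   0.088     ]] 85.2363510131836
cap [[ 0.42608335 -0.1666048   0.169     ]]
tape [[ 0.69397978 -0.11509834  0.028     ]]
mirrorgreen [[ 0.41452932 -0.07431289  0.01      ]]
top4.npz [[ 0.55340653 -0.06667326  0.088     ]] 84.89783477783203
cap [[ 0.42608335 -0.1666048   0.169     ]]
tape [[ 0.69397978 -0.11509834  0.028     ]]
mirrorgreen [[ 0.41452932 -0.07431289  0.01      ]]
23.9
```

View pics/fin.png

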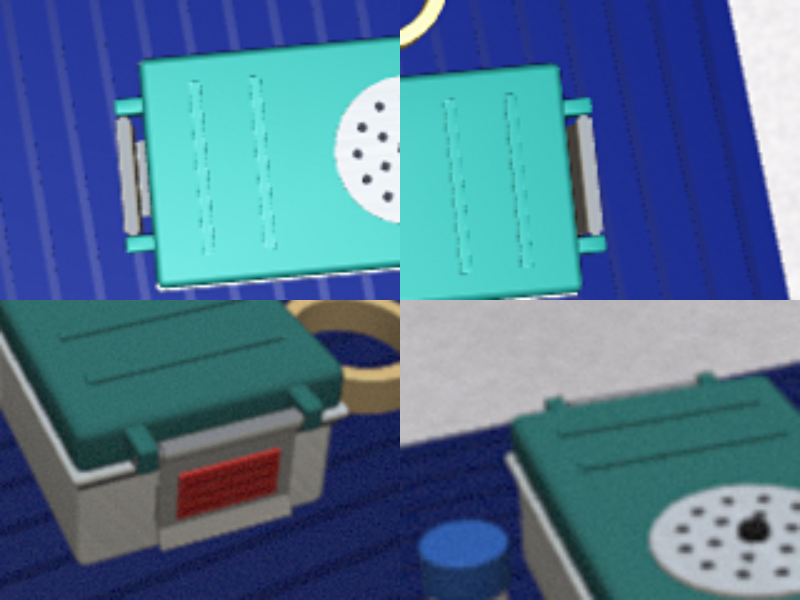

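View pics/wrist4.png

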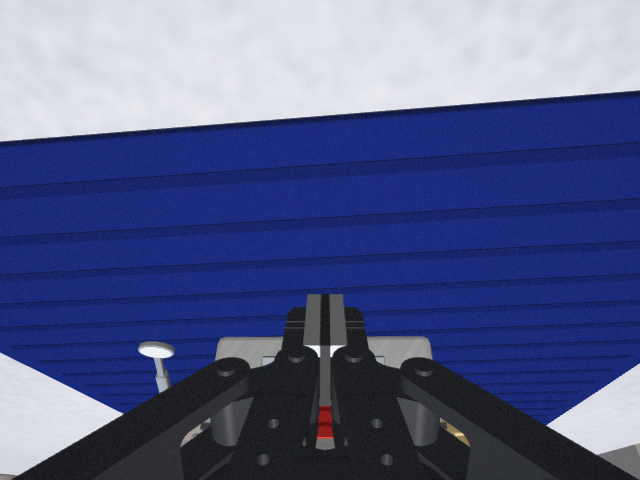

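The composite shows both latches edge-on from above, with no red visible. The side view has the right plate flat on the wall, the bystanders are unmoved, and the container has shifted 4.5 mm. One last check is the right latch's angle from side-camera depth, and the left's from its edge-on top view.

```bash
python3 - <<'E'
from h import *
c=get_calibration("side");p,d=camera("side");h=cv2.cvtColor(p,cv2.COLOR_BGR2HSV)
m=cv2.inRange(h,(0,150,60),(8,255,255))|cv2.inRange(h,(172,150,60),(180,255,255));m[:280]=0;m[:,:320]=0;m=cv2.erode(m,np.ones((3,3)))
v,u=np.nonzero(m);P=deproj(np.c_[u,v],d[v,u],c)-np.r_[.5534,-.0667,.004]
L=np.c_[P@X,-(P@Y),P[:,2]];L=L[abs(L[:,1]-np.median(L[:,1]))<.01]
A=np.c_[L[:,0],L[:,2],np.ones(len(L))];k=np.linalg.lstsq(A,L[:,1],rcond=None)[0]
print(len(L),L.mean(0),"angle from slope",np.arctan(-k[1]),"from offset",(np.median(L[:,1])-.164-.004)/.026)
c=get_calibration("top");q=np.load("top4.npz");p,d=q["p"],q["d"]
for side in(1,-1):   # points outside the hinge line, latch heights
    v,u=np.mgrid[150:270,200:560].reshape(2,-1);P=deproj(np.c_[u,v],d[v,u],c)-np.r_[.5534,-.0667,.004]
    L=np.c_[P@X,side*(P@Y),P[:,2]];g=(abs(L[:,0])<.03)&(L[:,1]>.155)&(L[:,1]<.2)&(L[:,2]>.008)&(L[:,2]<.09);L=L[g]
    print(side,len(L),"max out",np.percentile(L[:,1],[50,95,100]).round(4),"z",np.percentile(L[:,2],[0,5,50]).round(4))
E
```

```text
548 [-2.73545393e-05  1.68272188e-01  5.03335827e-02] angle from slope -0.01348909883127093 from offset 0.010745828364043131
1 409 max out [0.1623 0.1674 0.1687] z [0.0295 0.0353 0.0761]
-1 430 max out [0.1625 0.1669 0.1686] z [0.0393 0.0444 0.0759]
```

Right latch reads about 0 rad, and the left looks the same from above: it reaches no further out than 168.7 mm, against 168.6 mm for the right. Handing in.

```bash
python3 -c "
from workcell import robot,order
print(robot.sense()['clock']);order.close_job()"
```

```text
23.95
the job is handed in; nothing more can be done
```

Both latches are folded over and look fully home, and I handed the job in at 24.0 s with the arm clear of everything. I swept each one down with the shut fingertips and pressed it to a firm stop, at about 14 N on the left and up to about 18 N on the right.

**Last checks**
- **Right latch:** its angle reads about 0 rad from the side camera's depth (-0.013 from the slope, +0.011 from the offset).
- **Left latch:** I could not measure its angle directly. From above it lies edge-on and reaches out as far as the right one (168.7 against 168.6 mm), and it stopped hard under the press.
- **Container:** it slid about 4.5 mm because I pressed the right latch harder than needed. That is within the 30 mm limit.
- **Bottle, tape roll and mirror:** they show no measurable movement in the top view.
- **Disagreement:** the fingertip stopped about 1–2 mm further in on the left than on the right. I put this down to error in my estimate of the container's centre.

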